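# Cover the vacuum mounting station and set its valve two turns open

### The arm

A 6-joint arm with a two-finger parallel gripper is mounted at the origin on the work surface. World frame = base frame: x ahead of the robot, y to its left, z up, the work surface at z = 0. Lengths are in m, angles in rad, forces in N, time in s.
With the tool pointing down it reaches from about 0.25 to 0.775 m from the base axis. Payload 4 kg.
Tool frame: the origin (TCP) lies at the very end of the fingers, on their centre line; the grasp point (between the pads) lies 19 mm behind it; z points along the fingers, y is the line along which they close (so a half turn about z gives the same grasp; the last joint's range is limited). The gripper opens to 94 mm and grips with 3 to 60 N. Pads are 16 mm wide; open, the fingers measure 119 mm over their backs; the gripper's body (75 mm by 177 mm) begins 78 mm behind the grasp point.
Start: joints at [-1.26, 0.087, 1.371, -0, 1.684, -0.103], TCP at [0.221, -0.504, 0.206] pointing down, gripper open.
Joint ranges: [-3.1, 3.1], [-0.76, 2.03], [0.27, 2.55], [-1.08, 4.22], [0.17, 2.65], [-2.57, 2.57]. Speed limits (rad/s): [2.79, 2.79, 3.14, 3.14, 3.14, 3.14].

### API

Orientations are given as [roll, pitch, yaw] about the fixed x, y, z axes, in that order (R = Rz(yaw) Ry(pitch) Rx(roll)).
In Python, from bench import robot gives the robot as it stands. The module is installed in compiled form; this text tells all that it offers.
- The arm moves only by the tool move_arm, never from a script. Its argument "deltas" is one flat list of numbers, 7 for each row, row after row: the turn, a rotation vector about the tool's x, y, z in rad, then the shift along the tool's x, y, z in cm, then the closure, from -1 (fully open) to 1 (shut). A call has 1 to 8 rows; each row is the pose to reach, as a shift and turn from the pose commanded when the call began, along the tool's axes at that moment; what a row does not reach only later rows make up. A row lasts 1/10 s, in which the tool goes at most 50 mm and 8.59 degrees, less where a joint would pass 70% of its speed; a pose out of reach is approached as far as the arm can. A call with a gripper value outside its range is refused whole. The fingers move at their own pace and stop on an object; the grip force is fixed at half the most. Time passes only in rows, so rows that repeat a pose let the fingers close. It gives the time, the measured TCP pose, the force, the opening and the grip force at its end, in the units of the state.
- robot.get_obs(): the state, without advancing time (a new reading comes with each control period).
- robot.snapshot(name): name is "scene" or "top" or "wrist"; returns a dict with "image" (400x640x3 uint8, red, green, blue), "depth" (400x640 float32, m along the optical axis (not along the pixel's ray), 0 where there is no reading), "fov_y" (degrees; the focal length in pixels is half the picture's height over the tangent of half this angle, whatever the lens; pixels are square), "cx", "cy" (the principal point, pixels), "origin" and "orientation" of the camera in the world; the wrist camera has in their place "T_tool_cam" (4x4, takes a point from camera to tool coordinates, whose origin is the TCP and whose axes are the flange's). Camera axes: x right, y up, looking along -z (the intrinsics and any distortion apply to the point x, -y, -z); pixel columns grow to the right and rows downward; lengths in m; the calibration is good to about 2 mm. A picture is of the moment at which its call begins: read the wrist's pose just before it.
- robot.close_job(): hands the job in; it is judged then, once.
The state is a dict: "time": time; "joint_positions": joint angles; "qvel": joint speeds; "joint_torque": joint torques, N m; "tool_pos": TCP position; "ee_rot": TCP orientation; "wrist_force": force on the tool from outside, world axes, zero at the start; "wrist_torque": the same for the moment, N m; "width": finger opening in m; "finger_force": force on a finger pad.
Only numpy, scipy, OpenCV 4.12 (cv2) and the standard library are available. Lean on these libraries where they do the work, as an engineer would, in place of code of your own. Each camera call takes 0.05 s, during which the arm holds its last target. There are 200 camera calls.

### The job

Get the slide-mounting station on the microscope bench ready: pick up the flat metal cover plate by its grip and lower it (do not drop it) over the station's two locating pins until it lies flush. Then take the crank handle of the valve wheel, turn it clockwise to its stop so that the valve is fully closed, and back it off (counter-clockwise) exactly two full turns. Finish still gripping the crank handle at that setting, do not let go, and leave the other things on the bench where they are.

Things in the scene. Friction and masses are not known exactly. Their poses are not given: they have to be found in the camera images.
- plate: Loose aluminium cover plate 120 x 80 x 8 mm, 0.2 to 0.4 kg, flat on the bench. Black grip block on its middle: 46 mm long (x, the plate's long side), 16 mm wide (y), 44 mm tall. Two 10 mm through holes at x = +45 and -45 mm; same either way round. Origin: centre of the grip block, 30 mm above the plate's underside, 22 mm below the block's top; z up.
- seat (a point): Centre of the top of the station's fixed aluminium seat block (130 mm in x, 90 mm in y), 36 mm above the bench, midway between two steel pins at x = +45 and -45 mm, each 8 mm thick, 18 mm tall, the top 7 mm tapered. z up. Plate flush: its origin 30 mm straight above this point, its x along this x, either way round.
- valve_axis (a point): On the upright axis of the valve's hand wheel at the crank handle's half height, 120 mm above the bench; fixed on the station's white base (150 x 330 x 12 mm), 185 mm to -y of seat, same axes. Wheel: grey spoked ring 102 mm over all, top 92 mm above the bench. Apart from the handle nothing on the station rises above 94 mm, the seated plate included.
- valve (a joint): Wheel angle in rad: 0 = fully closed, hard on its stop; grows counter-clockwise seen from above (opening), 6.283 a turn, up to 22. At angle a the handle stands at angle a counter-clockwise from the x axis of valve_axis. Starts 0.3 to 0.9 turn open. About 2 N at the handle turns it; it stays where it is left.
- handle: Crank handle on the wheel: black upright round grip, 18 mm in diameter, 48 mm tall, 45 mm from the wheel's axis. It spins freely on its own upright pin, so a gripper can lead it round without turning itself. Origin: centre of the grip, 120 mm above the bench; its underside is 4 mm above the wheel.
- slide_box: Bystander: grey slide box 85 x 100 x 26 mm, loose; it may lie to the left or right of the station, the plate lying on the other side. Origin under its centre.
- jar: Bystander: specimen jar with white cap, 60 mm in diameter, 75 mm tall, loose. Origin under its centre.
- dish: Bystander: low glass dish, 90 mm in diameter, 16 mm tall, loose. Origin under its centre.
- pen_pot: Bystander: white ceramic pot, 72 mm in diameter, 90 mm tall, loose. Origin under its centre.
- mouse: Bystander: black computer mouse about 75 mm long, 34 mm tall, loose. Origin at its underside.
- spatula: Bystander: lab spatula 170 mm long, lying loose beyond the station. Origin at its underside.
Not all that is in view belongs to the job. Leave any purple or turquoise look-alike of the plate alone.

How it is judged:
On the way, in this order (a step that is already met when the one before it is completed fails the run):
1. the cover plate lies flush on the seat block, over both pins (horizontal distance between plate and seat below 0.004 m and z of plate in the frame of seat between 0.027 and 0.0325 m and angle between the x axis of plate and the x axis of seat, either way round below 0.06 rad and angle between plate's own z axis and vertical below 0.04 rad), for 0.2 s.
2. the valve wheel is turned fully closed, to its stop, with the plate in place (all of step 1 and value of joint valve below 0.1 rad), for 0.05 s.
At the end, for the whole second after the job is handed in: The plate lies flush over both pins (within 4 mm, 0.06 rad, 2.5 mm in height); the valve wheel rests two turns (12.57 rad, within 0.2) open from its closed stop; the fingers still grip the crank handle (over 2 N, its centre within 35 mm of the grasp point) (all of step 1 and value of joint valve between 12.366 and 12.766 rad and velocity of joint valve between -0.1 and 0.1 rad/s and contact force between the fingers and handle above 2 N and distance between the grasp point and handle below 0.035 m); the arm keeps its last pose, push and grip.
It fails at once if the cover plate is dropped or slammed onto the pins (faster than 0.5 m/s within 60 mm of the seat block) (linear speed of plate above 0.5 m/s and distance between plate and seat below 0.09 m).
It fails at once if a bystander is moved more than 30 mm (distance of any of slide_box, jar, dish, pen_pot, mouse, spatula from where it was at the start of the episode above 0.03 m).
It also fails if it takes over 72 s, if anything falls off the work surface, if the arm or the gripper's body presses on something with over 40 N, if the wrist force passes 120 N, or if a joint passes its speed limit or range.

## Working session

There is one attempt and no reset: what is moved stays moved. The work goes in short steps, Python scripts to look and compute and a tool call to move; the robot and the scene stay as the last step left them, time stands still between calls to the robot, and variables do not carry over. Pictures are saved under pics/ and viewed, at most 12 in all, crops included, and the job is handed in when it is done.

Besides the shell and the picture viewer there is one more tool, called after "Emit:" as name(argument=value, ...) on one line, values as JSON. move_arm: Moves the arm, as the interface text tells. Its arguments: {"type":"object","properties":{"deltas":{"type":"array","items":{"type":"number"}}},"required":["deltas"]}

```bash
mkdir -p pics; cat > h.py <<'E'
import numpy as np, cv2
from scipy.spatial.transform import Rotation as R
from bench import robot
def cam(name):
    o=robot.get_obs(); s=robot.snapshot(name)
    f=200/np.tan(np.radians(s["fov_y"])/2)
    if "T_tool_cam" in s:
        T=np.eye(4);T[:3,:3]=rot(o["ee_rot"]);T[:3,3]=o["tool_pos"];T=T@np.array(s["T_tool_cam"])
    else:
        T=np.eye(4);T[:3,:3]=rot(s["orientation"]);T[:3,3]=s["origin"]
    s["f"]=f;s["T"]=T;return s
def rot(v):
    v=np.array(v,float)
    if v.shape==(3,3):return v
    if v.size==4:return R.from_quat(v).as_matrix()
    return R.from_euler('xyz',v).as_matrix()
def ray(s,u,v,z):
    d=s["T"][:3,:3]@np.array([(u-s["cx"])/s["f"],-(v-s["cy"])/s["f"],-1]);o=s["T"][:3,3]
    return o+d*(z-o[2])/d[2]
def cloud(s):
    v,u=np.mgrid[:400,:640];d=s["depth"]
    p=np.stack([(u-s["cx"])/s["f"]*d,-(v-s["cy"])/s["f"]*d,-d],-1)
    return p@s["T"][:3,:3].T+s["T"][:3,3]
E
python3 - <<'E'
from h import *
o=robot.get_obs();print(o)
for n in("scene","top"):
    s=cam(n);cv2.imwrite(f"pics/{n}.png",s["image"][:,:,::-1])
    print(n,{k:v for k,v in s.items() if k not in("image","depth")})
E
```

```text
{'time': 0.0, 'joint_positions': array([-1.26010239e+00,  8.79714040e-02,  1.37227121e+00, -3.16511610e-05,
        1.68362505e+00, -1.03115045e-01]), 'qvel': array([ 0.00146697,  0.00148047,  0.00167394, -0.00109855, -0.00096431,
       -0.00083681]), 'joint_torque': array([ 6.46145090e-04, -3.40179348e+01, -3.02428007e+01,  7.16184033e-02,
        3.28880560e-02, -1.74578986e-04]), 'tool_pos': array([ 0.22095813, -0.50304312,  0.20428665]), 'ee_rot': array([-3.13932649e+00, -2.02880718e-04,  4.13805220e-01]), 'wrist_force': array([-0.47344028, -0.03616338,  0.57045905]), 'wrist_torque': array([-0.01848446,  0.00016852,  0.00935927]), 'finger_force': 0.0, 'width': 0.09409692291587446}
scene {'fov_y': 42.072119302818756, 'cx': 321.4847832761898, 'cy': 190.48114386752042, 'origin': array([1.03591384, 0.9169404 , 0.99999363]), 'orientation': array([ 0.89777297, -0.01463356,  2.65314413]), 'f': np.float64(520.0393166975183), 'T': array([[-0.88296741, -0.28240821,  0.37498554,  1.03591384],
       [ 0.46920616, -0.55582855,  0.68622168,  0.9169404 ],
       [ 0.01463303,  0.78185691,  0.62328617,  0.99999363],
       [ 0.        ,  0.        ,  0.        ,  1.        ]])}
top {'fov_y': 55.18746572239711, 'cx': 325.7178489281188, 'cy': 198.9277162264923, 'origin': array([ 0.38697369, -0.08635573,  1.30520746]), 'orientation': array([ 0.09748649,  0.00877529, -1.58292532]), 'f': np.float64(382.6666568049034), 'T': array([[-0.01212823,  0.99516839, -0.09743091,  0.38697369],
       [-0.99988794, -0.01292515, -0.00755236, -0.08635573],
       [-0.00877518,  0.0973284 ,  0.99521363,  1.30520746],
       [ 0.        ,  0.        ,  0.        ,  1.        ]])}
```

View pics/top.png

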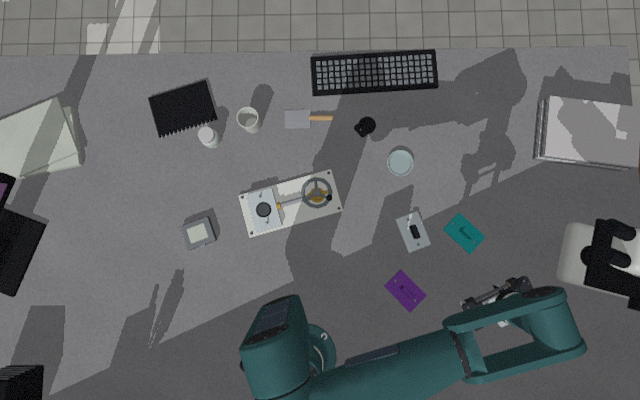

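View pics/scene.png

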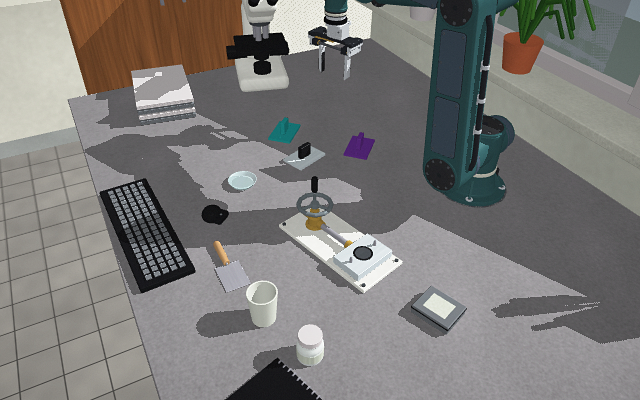

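The top view shows the plate at about (413,231), the purple and turquoise decoys at (405,290) and (464,233), the seat block at (263,208), and the wheel at (317,192) with its handle near (329,197).

```bash
python3 - <<'E'
from h import *
s=cam("top");c=cloud(s);im=s["image"]
for n,u,v,z in[("plate",413,231,.008),("seat",263,208,.036),("wheel",317,192,.088),("handle",329,197,.144),("box",199,233,.026),("jar",208,136,.075),("pot",248,119,.09),("dish",400,162,.016),("mouse",365,126,.03)]:
    print(n,ray(s,u,v,z).round(3),c[v,u].round(3))
hsv=cv2.cvtColor(im,cv2.COLOR_RGB2HSV)
cr=cv2.resize(im[160:270,220:440],None,fx=3.6,fy=3.6,interpolation=cv2.INTER_CUBIC)
cv2.imwrite("pics/crop.png",cr[:,:,::-1])
# plate mask: height 4..14mm near plate
h=c[...,2];m=((h>.005)&(h<.02)).astype(np.uint8);m[:,:375]=0;m[:,445:]=0;m[:205]=0;m[:262]*=1;m[262:]=0
k,l,st,ce=cv2.connectedComponentsWithStats(m);i=1+np.argmax(st[1:,4]);print(st[i],ce[i])
p=c[l==i];r=cv2.minAreaRect(p[:,:2].astype(np.float32));print(r)
b=(im.max(2)<45)&(h>.03)&(h<.07);b[:,:375]=0;b[:,445:]=0;b[:205]=0;b[262:]=0
q=c[b];print(len(q),q.mean(0) if len(q) else 0, cv2.minAreaRect(q[:,:2].astype(np.float32)))
E
```

```text
plate [ 0.401 -0.369  0.008] [ 0.401 -0.361  0.048]
seat [0.484 0.132 0.036] [0.483 0.132 0.039]
wheel [ 0.529 -0.049  0.088] [ 0.528 -0.05   0.093]
handle [ 0.506 -0.088  0.144] [ 0.506 -0.088  0.144]
box [0.403 0.348 0.026] [0.403 0.348 0.027]
jar [0.721 0.308 0.075] [0.719 0.306 0.08 ]
pot [0.771 0.173 0.09 ] [0.799 0.192 0.001]
dish [ 0.636 -0.332  0.016] [ 0.639 -0.334  0.002]
mouse [ 0.76  -0.214  0.03 ] [ 0.759 -0.213  0.033]
[395 209  38  44 771] [412.43450065 230.91958495]
((0.4065757393836975, -0.3674817383289337), (0.1354467272758484, 0.09569098800420761), 17.934213638305664)
73 [ 0.40017108 -0.36494294  0.05080099] ((0.4004691243171692, -0.36653849482536316), (0.041596733033657074, 0.014416883699595928), 18.086711883544922)
```

View pics/crop.png

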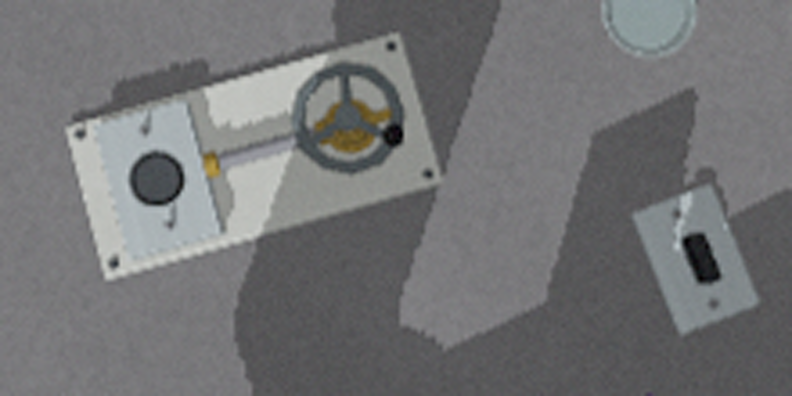

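In the crop, the pins are near (149,120) and (170,215), the wheel centre is at (349,117), the handle at (394,134) and the plate grip at (701,258). The plate lies at about (0.400,-0.366) with yaw 0.31. The station's yaw is about 0.24, and the valve is about 3.9 rad open.

```bash
cat >> h.py <<'E'
def step(p0,yaw0,p1,yaw1):
    "one row: from commanded pose (tool down) to target"
    d=rot([np.pi,0,yaw0]).T@(np.array(p1)-np.array(p0))*100
    print("turn z",round(yaw0-yaw1,4),"shift cm",d.round(2))
E
python3 - <<'E'
from h import *
s=cam("wrist");print(np.array(s["T_tool_cam"]).round(3),s["f"],s["cx"],s["cy"])
step([.221,-.504,.206],.4138,[.46,.10,.23],.243)
E
```

```text
[[ 0.     0.969  0.248  0.072]
 [ 1.    -0.    -0.001 -0.   ]
 [-0.001  0.248 -0.969 -0.18 ]
 [ 0.     0.     0.     1.   ]] 299.35347589343473 320.4325555672372 203.8868145414351
turn z 0.1708 shift cm [ 46.17 -45.69  -2.4 ]
```

```bash
python3 - <<'E'
from h import *
step([.221,-.504,.206],.4138,[.36,-.19,.216],.3338)
step([.36,-.19,.216],.3338,[.484,.132,.216],.2438)
E
```

```text
turn z 0.08 shift cm [ 25.35 -23.16  -1.  ]
turn z 0.09 shift cm [ 22.27 -26.36  -0.  ]
```

Emit:
move_arm(deltas=[0, 0, 0.08, 25.35, -23.16, -1, -1, 0, 0, 0.08, 25.35, -23.16, -1, -1, 0, 0, 0.08, 25.35, -23.16, -1, -1, 0, 0, 0.08, 25.35, -23.16, -1, -1, 0, 0, 0.08, 25.35, -23.16, -1, -1, 0, 0, 0.08, 25.35, -23.16, -1, -1, 0, 0, 0.08, 25.35, -23.16, -1, -1, 0, 0, 0.08, 25.35, -23.16, -1, -1])

```text
time: 1.0
tool_pos: [0.3616, -0.1854, 0.2159]
ee_rot: [-3.141, -0.002, 0.342]
wrist_force: [-0.4, 0.2, 0.8]
width: 0.0942
finger_force: 0.0
```

Emit:
move_arm(deltas=[0, 0, 0.09, 22.27, -26.36, 0, -1, 0, 0, 0.09, 22.27, -26.36, 0, -1, 0, 0, 0.09, 22.27, -26.36, 0, -1, 0, 0, 0.09, 22.27, -26.36, 0, -1, 0, 0, 0.09, 22.27, -26.36, 0, -1, 0, 0, 0.09, 22.27, -26.36, 0, -1, 0, 0, 0.09, 22.27, -26.36, 0, -1, 0, 0, 0.09, 22.27, -26.36, 0, -1])

```text
time: 1.8
tool_pos: [0.4851, 0.1359, 0.2142]
ee_rot: [-3.14, 0.001, 0.249]
wrist_force: [0.7, -0.3, -0.1]
width: 0.094
finger_force: 0.0
```

```bash
python3 - <<'E'
from h import *
o=robot.get_obs();print(o["tool_pos"],o["ee_rot"],o["qvel"].round(3))
s=cam("wrist");cv2.imwrite("pics/w1.png",s["image"][:,:,::-1]);np.savez("w1.npz",**s)
E
```

```text
[0.48509281 0.13586898 0.21420523] [-3.14015831e+00  1.22607110e-03  2.49490487e-01] [-0.075 -0.045  0.039 -0.062  0.033 -0.049]
```

View pics/w1.png

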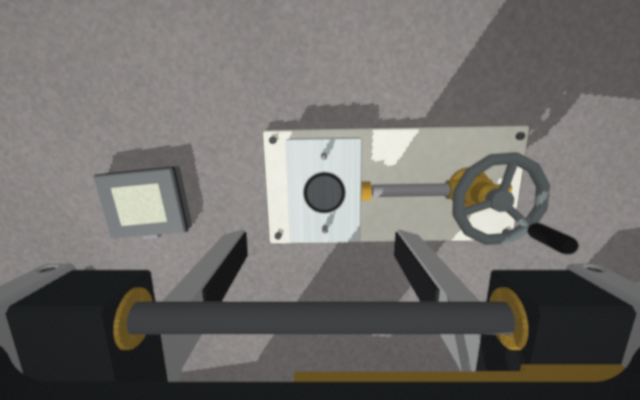

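The wrist view shows the seat block with its dark disc at (324,193), pins near (324,155) and (325,228), the wheel hub near (500,198), and the handle leaning toward (555,238). I'll go lower and let the arm settle before taking precise measurements.

Emit:
move_arm(deltas=[0, 0, 0, 0, 0, 4, -1, 0, 0, 0, 0, 0, 7.5, -1, 0, 0, 0, 0, 0, 7.5, -1, 0, 0, 0, 0, 0, 7.5, -1, 0, 0, 0, 0, 0, 7.5, -1, 0, 0, 0, 0, 0, 7.5, -1])

```text
time: 2.45
tool_pos: [0.4857, 0.1321, 0.1432]
ee_rot: [3.141, -0.005, 0.243]
wrist_force: [-0.5, -0.7, -0.3]
width: 0.0941
finger_force: 0.0
```

```bash
python3 - <<'E'
from h import *
o=robot.get_obs();print(o["tool_pos"],o["ee_rot"],o["qvel"].round(3))
s=cam("wrist");np.savez("w2.npz",**s)
im=s["image"];cr=cv2.resize(im[100:280,220:600],None,fx=2.1,fy=2.1,interpolation=cv2.INTER_CUBIC)
cv2.imwrite("pics/w2.png",cr[:,:,::-1])
c=cloud(s);h=c[...,2]
m=(abs(h-.036)<.006)&(im.min(2)>110)
mm=cv2.morphologyEx(m.astype(np.uint8),cv2.MORPH_OPEN,np.ones((3,3)))
k,l,st,ce=cv2.connectedComponentsWithStats(mm);i=1+np.argmax(st[1:,4]);print(st[i])
vs,us=np.where(l==i);P=ray
d=(s["T"][:3,:3]@np.stack([(us-s["cx"])/s["f"],-(vs-s["cy"])/s["f"],-np.ones(len(us))])).T
q=s["T"][:3,3]+d*((.036-s["T"][2,3])/d[:,2])[:,None]
print("seat rect",cv2.minAreaRect(q[:,:2].astype(np.float32)))
b=(h>.045)&(h<.06);b[:,:280]=0;b[:,380:]=0;b[100]=0
k,l,st,ce=cv2.connectedComponentsWithStats(b.astype(np.uint8));print(st[1:][st[1:,4]>4],ce[1:][st[1:,4]>4])
E
```

```text
[0.48571609 0.13207402 0.14316684] [ 3.14090282 -0.00471946  0.24302652] [ 0.007  0.002  0.008  0.001 -0.004  0.002]
[ 272  140   95  128 9247]
seat rect ((0.4811893403530121, 0.13109101355075836), (0.12952548265457153, 0.08953802287578583), 15.288734436035156)
[[315 159   9   9  63]
 [318 250   8   9  55]] [[319.         163.        ]
 [321.2        253.72727273]]
```

View pics/w2.png

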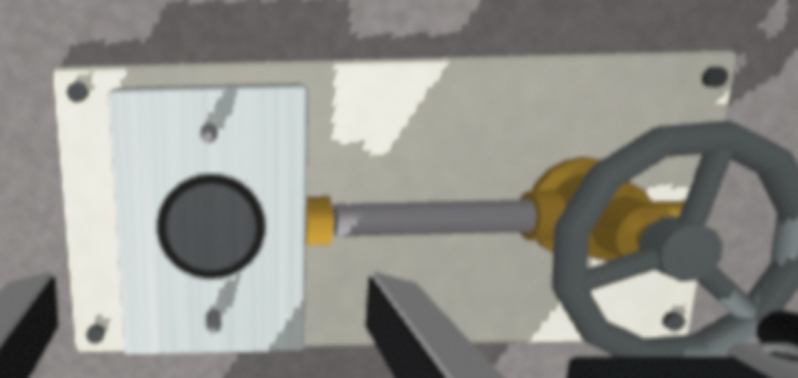

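The crop shows the pins cleanly at about (209,132) and (214,319). The seat rectangle fits as 129.5 x 89.5 mm at (0.4812,0.1311), yaw 0.267, which matches the given size. I'll cross-check with the pins, then go to the plate.

```bash
python3 - <<'E'
from h import *
s=dict(np.load("w2.npz"));c=cloud(s);h=c[...,2]
P=[]
for sl in((slice(155,172),slice(312,328)),(slice(246,263),slice(314,330))):
    q=c[sl].reshape(-1,3);q=q[(q[:,2]>.048)&(q[:,2]<.06)];P.append(q.mean(0));print(len(q),q.mean(0).round(4),q.max(0).round(4),q.min(0).round(4))
d=P[0]-P[1];print(np.linalg.norm(d[:2]),np.arctan2(d[1],d[0]),(P[0]+P[1])/2)
a=ray(s,220+209/2.1,100+134/2.1,.05);b=ray(s,220+213.5/2.1,100+319/2.1,.05);d=a-b;print("view",a,b,np.linalg.norm(d),np.arctan2(d[1],d[0]),(a+b)/2)
step([.484,.132,.141],.2438,[.484,.132,.20],.2438)
step([.484,.132,.20],.2438,[.44,-.12,.22],.2438)
step([.44,-.12,.22],.2438,[.40,-.366,.16],.3138)
E
```

```text
52 [0.5246 0.143  0.0515] [0.5276 0.1466 0.0558] [0.5206 0.1396 0.0481]
44 [0.4387 0.1195 0.0515] [0.4412 0.1227 0.055 ] [0.4353 0.1163 0.0481]
0.08899705702239015 0.2667242133496231 [0.48166217 0.13126769 0.05151455]
view [0.5239435  0.14226047 0.05      ] [0.44073679 0.11949497 0.05      ] 0.08626485098626659 0.2670657487167219 [0.48234015 0.13087772 0.05      ]
turn z 0.0 shift cm [ 0.   0.  -5.9]
turn z 0.0 shift cm [-10.35  23.39  -2.  ]
turn z -0.07 shift cm [-9.82 22.91  6.  ]
```

Emit:
move_arm(deltas=[0, 0, 0, 0, 0, -4, -1, 0, 0, 0, -2, 4, -7, -1, 0, 0, 0, -10.3, 23.4, -8, -1, 0, 0, 0, -10.3, 23.4, -8, -1, 0, 0, 0, -10.3, 23.4, -8, -1, 0, 0, 0, -10.3, 23.4, -8, -1, 0, 0, 0, -10.3, 23.4, -8, -1, 0, 0, 0, -10.3, 23.4, -8, -1])

```text
time: 3.3
tool_pos: [0.4407, -0.1218, 0.2218]
ee_rot: [3.14, -0.002, 0.239]
wrist_force: [-0.1, 0.7, 0.4]
width: 0.0937
finger_force: 0.0
```

Emit:
move_arm(deltas=[0, 0, -0.07, -9.8, 22.9, 4, -1, 0, 0, -0.07, -9.8, 22.9, 6, -1, 0, 0, -0.07, -9.8, 22.9, 6, -1, 0, 0, -0.07, -9.8, 22.9, 8, -1, 0, 0, -0.07, -9.8, 22.9, 10, -1, 0, 0, -0.07, -9.8, 22.9, 10, -1, 0, 0, -0.07, -9.8, 22.9, 10, -1, 0, 0, -0.07, -9.8, 22.9, 10, -1])

```text
time: 4.1
tool_pos: [0.4019, -0.3642, 0.1211]
ee_rot: [-3.141, -0.001, 0.315]
wrist_force: [0.2, 0.3, 0.4]
width: 0.0939
finger_force: 0.0
```

Emit:
move_arm(deltas=[0, 0, 0, 0, 0, 0, -1, 0, 0, 0, 0, 0, 0, -1, 0, 0, 0, 0, 0, 0, -1])

```text
time: 4.4
tool_pos: [0.4018, -0.3648, 0.122]
ee_rot: [3.139, -0.001, 0.316]
wrist_force: [0.0, 0.2, 0.1]
width: 0.0939
finger_force: 0.0
```

```bash
python3 - <<'E'
from h import *
o=robot.get_obs();print(o["time"],o["tool_pos"],o["ee_rot"],o["qvel"].round(3))
s=cam("wrist");np.savez("w3.npz",**s)
im=s["image"];cv2.imwrite("pics/w3.png",im[:,:,::-1])
c=cloud(s);h=c[...,2];near=np.hypot(c[...,0]-.4,c[...,1]+.366)<.08
def rect(m,z):
    m=cv2.morphologyEx(m.astype(np.uint8),cv2.MORPH_OPEN,np.ones((2,2)))
    k,l,st,ce=cv2.connectedComponentsWithStats(m);i=1+np.argmax(st[1:,4]);vs,us=np.where(l==i)
    d=(s["T"][:3,:3]@np.stack([(us-s["cx"])/s["f"],-(vs-s["cy"])/s["f"],-np.ones(len(us))])).T
    q=s["T"][:3,3]+d*((z-s["T"][2,3])/d[:,2])[:,None]
    print(st[i],cv2.minAreaRect(q[:,:2].astype(np.float32)))
rect(near&(h>.004)&(h<.016),.008)
rect(near&(h>.046)&(h<.058),.052)
E
```

```text
4.4 [ 0.40183699 -0.3648266   0.12199289] [ 3.13930836e+00 -1.19141029e-03  3.15529433e-01] [-0.008  0.006  0.006 -0.    -0.002 -0.003]
[ 282  141   83  119 7991] ((0.4007437527179718, -0.3700305223464966), (0.12052173912525177, 0.07968013733625412), 20.163244247436523)
[316 188  20  52 915] ((0.4018430709838867, -0.369697242975235), (0.04621012136340141, 0.015814637765288353), 20.344846725463867)
```

View pics/w3.png

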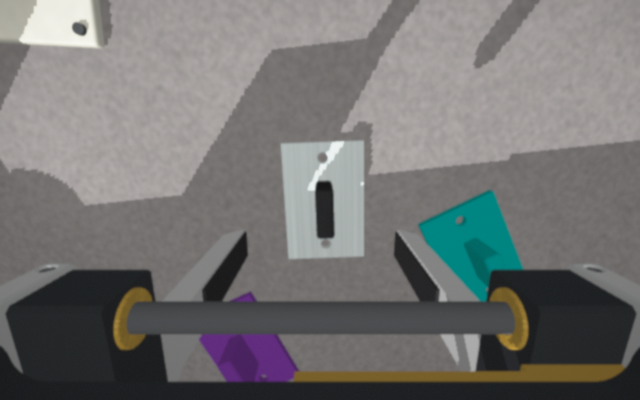

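The view shows the plate with its grip at (325,210), clear of the purple and turquoise decoys. The fits are 120.5 x 79.7 mm and 46.2 x 15.8 mm, which match the given sizes. Plate at (0.4013,-0.3698), yaw 0.353.

```bash
python3 - <<'E'
from h import *
step([.4018,-.3648,.122],.3150,[.4014,-.3698,.0165],.3530)
E
```

```text
turn z -0.038 shift cm [-0.19  0.46 10.55]
```

Emit:
move_arm(deltas=[0, 0, -0.038, -0.2, 0.46, 4, -1, 0, 0, -0.038, -0.2, 0.46, 7.5, -1, 0, 0, -0.038, -0.2, 0.46, 9.5, -1, 0, 0, -0.038, -0.2, 0.46, 10.5, -1, 0, 0, -0.038, -0.2, 0.46, 10.5, -1, 0, 0, -0.038, -0.2, 0.46, 10.5, 0, 0, 0, -0.038, -0.2, 0.46, 10.5, 1, 0, 0, -0.038, -0.2, 0.46, 10.5, 1])

```text
time: 5.25
tool_pos: [0.4012, -0.3713, 0.0171]
ee_rot: [3.139, -0.001, 0.352]
wrist_force: [0.1, 0.6, -0.2]
width: 0.0732
finger_force: 0.0
```

Emit:
move_arm(deltas=[0, 0, 0, 0, 0, 0, 1, 0, 0, 0, 0, 0, 0, 1, 0, 0, 0, 0, 0, 0, 1, 0, 0, 0, 0, 0, 0, 1, 0, 0, 0, 0, 0, 0, 1])

```text
time: 5.75
tool_pos: [0.4004, -0.3704, 0.0155]
ee_rot: [-3.142, 0.0, 0.352]
wrist_force: [-1.0, 0.5, 0.0]
width: 0.0335
finger_force: 0.0
```

Emit:
move_arm(deltas=[0, 0, 0, 0, 0, 0, 1, 0, 0, 0, 0, 0, 0, 1, 0, 0, 0, 0, 0, 0, 1, 0, 0, 0, 0, 0, 0, 1, 0, 0, 0, 0, 0, 0, 1])

```text
time: 6.25
tool_pos: [0.4003, -0.3701, 0.0154]
ee_rot: [-3.141, 0.0, 0.352]
wrist_force: [-0.3, 1.7, 1.2]
width: 0.0156
finger_force: 30.0
```

```bash
python3 - <<'E'
from h import *
o=robot.get_obs();print(o["tool_pos"],o["ee_rot"],o["wrist_force"])
step([0,0,0],.352,[0,0,.15],.352)
step([.4012,-.3703,.166],.352,[.41,-.12,.22],.31)
step([.41,-.12,.22],.31,[.4815,.1312,.15],.267)
E
```

```text
[ 0.40027569 -0.37010533  0.01543479] [-3.14092893e+00  9.06924157e-05  3.51835175e-01] [-0.26825653  1.68806176  1.17930801]
turn z 0.0 shift cm [ -0.   0. -15.]
turn z 0.042 shift cm [  9.46 -23.19  -5.4 ]
turn z 0.043 shift cm [ 14.47 -21.74   7.  ]
```

Emit:
move_arm(deltas=[0, 0, 0, 0, 0, -1, 1, 0, 0, 0, 0, 0, -3.5, 1, 0, 0, 0, 0, 0, -7, 1, 0, 0, 0, 0, 0, -10.5, 1, 0, 0, 0, 0, 0, -14, 1, 0, 0, 0, 0, 0, -15, 1])

```text
time: 6.85
tool_pos: [0.402, -0.3723, 0.1707]
ee_rot: [3.133, -0.003, 0.352]
wrist_force: [1.2, -0.1, -2.0]
width: 0.0161
finger_force: 30.0
```

Emit:
move_arm(deltas=[0, 0, 0.01, 0.8, -2, -1, 1, 0, 0, 0.02, 2.5, -6, -3, 1, 0, 0, 0.03, 4.1, -10, -5, 1, 0, 0, 0.042, 5.7, -14, -5.4, 1, 0, 0, 0.042, 7.3, -18, -5.4, 1, 0, 0, 0.042, 8.8, -21.5, -5.4, 1, 0, 0, 0.042, 9.46, -23.2, -5.4, 1, 0, 0, 0.042, 9.46, -23.2, -5.4, 1])

```text
time: 7.65
tool_pos: [0.4088, -0.1177, 0.2184]
ee_rot: [-3.14, 0.001, 0.314]
wrist_force: [-0.8, -0.9, -1.5]
width: 0.0157
finger_force: 30.0
```

Emit:
move_arm(deltas=[0, 0, 0.01, 1.3, -2, 0, 1, 0, 0, 0.02, 3.5, -5.3, 0, 1, 0, 0, 0.03, 6, -9, 0, 1, 0, 0, 0.043, 8.6, -13, 0, 1, 0, 0, 0.043, 11.2, -17, 1, 1, 0, 0, 0.043, 13.5, -20.5, 3, 1, 0, 0, 0.043, 14.47, -21.74, 5, 1, 0, 0, 0.043, 14.47, -21.74, 7, 1])

```text
time: 8.45
tool_pos: [0.4813, 0.1325, 0.1472]
ee_rot: [-3.141, 0.002, 0.27]
wrist_force: [0.5, 0.0, -1.9]
width: 0.0155
finger_force: 30.0
```

Emit:
move_arm(deltas=[0, 0, 0, 0, 0, 0, 1, 0, 0, 0, 0, 0, 0, 1, 0, 0, 0, 0, 0, 0, 1, 0, 0, 0, 0, 0, 0, 1])

```text
time: 8.85
tool_pos: [0.4818, 0.1306, 0.151]
ee_rot: [3.141, -0.003, 0.266]
wrist_force: [-0.8, 0.4, -2.7]
width: 0.0159
finger_force: 30.0
```

```bash
python3 - <<'E'
from h import *
o=robot.get_obs();print(o["tool_pos"],o["ee_rot"],o["wrist_force"],o["wrist_torque"])
s=cam("wrist");np.savez("w4.npz",**s)
im=s["image"];cv2.imwrite("pics/w4.png",im[:,:,::-1])
c=cloud(s);h=c[...,2];print(np.median(h[150:180,300:310]))
zt=o["tool_pos"][2]-.0155+.008
near=np.hypot(c[...,0]-.4815,c[...,1]-.131)<.08
def rect(m,z):
    m=cv2.morphologyEx(m.astype(np.uint8),cv2.MORPH_OPEN,np.ones((2,2)))
    k,l,st,ce=cv2.connectedComponentsWithStats(m);i=1+np.argmax(st[1:,4]);vs,us=np.where(l==i)
    d=(s["T"][:3,:3]@np.stack([(us-s["cx"])/s["f"],-(vs-s["cy"])/s["f"],-np.ones(len(us))])).T
    q=s["T"][:3,3]+d*((z-s["T"][2,3])/d[:,2])[:,None]
    print(z,st[i],cv2.minAreaRect(q[:,:2].astype(np.float32)))
rect(near&(abs(h-zt)<.006),zt)
E
```

```text
[0.48176125 0.13055471 0.1509895 ] [ 3.14106606e+00 -2.82158199e-03  2.65626385e-01] [-0.78057166  0.36450696 -2.67602219] [-0.01788043 -0.01151124 -0.00949618]
0.1443116550502991
0.14348949519317378 [  257   145   130   125 11696] ((0.5004224181175232, 0.13490863144397736), (0.08339595049619675, 0.08041814714670181), 15.2387113571167)
```

View pics/w4.png

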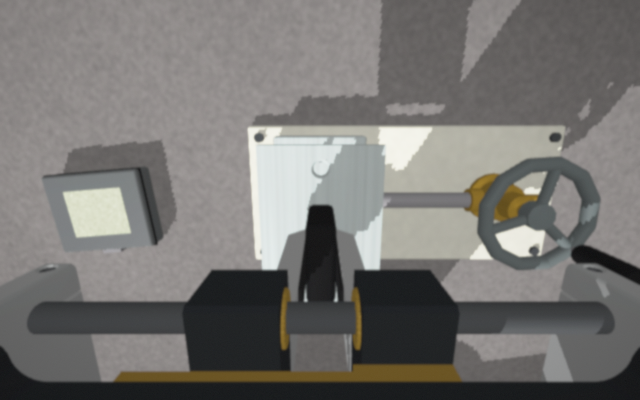

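The plate hangs level over the seat, with its far hole visible at (321,169). It looks about 1 mm off, so I'll descend to just above the pins and check again.

Emit:
move_arm(deltas=[0, 0, 0, -0.05, -0.08, 2, 1, 0, 0, 0, -0.05, -0.08, 4, 1, 0, 0, 0, -0.05, -0.08, 6, 1, 0, 0, 0, -0.05, -0.08, 7, 1, 0, 0, 0, -0.05, -0.08, 7, 1, 0, 0, 0, -0.05, -0.08, 7, 1, 0, 0, 0, -0.05, -0.08, 7, 1])

```text
time: 9.6
tool_pos: [0.4812, 0.1319, 0.081]
ee_rot: [3.141, -0.003, 0.267]
wrist_force: [-0.4, 1.2, -1.9]
width: 0.0158
finger_force: 30.0
```

```bash
cat > chk.py <<'E'
from h import *
import sys
n=sys.argv[1]
o=robot.get_obs();print(o["tool_pos"],o["ee_rot"],o["wrist_force"])
s=cam("wrist")
im=s["image"];cv2.imwrite(f"pics/{n}.png",cv2.resize(im[120:290,230:430],None,fx=3.5,fy=3.5,interpolation=cv2.INTER_CUBIC)[:,:,::-1])
c=cloud(s);h=c[...,2];zt=o["tool_pos"][2]-.0155+.008
near=np.hypot(c[...,0]-.4815,c[...,1]-.131)<.08
m=(near&(abs(h-zt)<.006)).astype(np.uint8)
m=cv2.morphologyEx(m,cv2.MORPH_OPEN,np.ones((2,2)))
k,l,st,ce=cv2.connectedComponentsWithStats(m);i=1+np.argmax(st[1:,4]);vs,us=np.where(l==i)
d=(s["T"][:3,:3]@np.stack([(us-s["cx"])/s["f"],-(vs-s["cy"])/s["f"],-np.ones(len(us))])).T
q=s["T"][:3,3]+d*((zt-s["T"][2,3])/d[:,2])[:,None]
# seat frame, yaw .267
Q=(q[:,:2]-[.4815,.1312])@np.array([[np.cos(.267),-np.sin(.267)],[np.sin(.267),np.cos(.267)]])
print("zt",zt,np.median(h[l==i]),"seat-frame: far edge x",np.percentile(Q[:,0],99.5)," y",np.percentile(Q[:,1],[.5,99.5]))
print(cv2.minAreaRect(q[:,:2].astype(np.float32)))
E
python3 chk.py w5
```

```text
[0.4812165  0.13188479 0.08102485] [ 3.14118205e+00 -2.90846447e-03  2.66735775e-01] [-0.39774263  1.20381864 -1.8758671 ]
zt 0.07352484894550557 0.07429169692698374 seat-frame: far edge x 0.06075528134562927  y [-0.03987113  0.03988373]
((0.4998739957809448, 0.13626262545585632), (0.0833926722407341, 0.08041911572217941), 15.302645683288574)
```

View pics/w5.png

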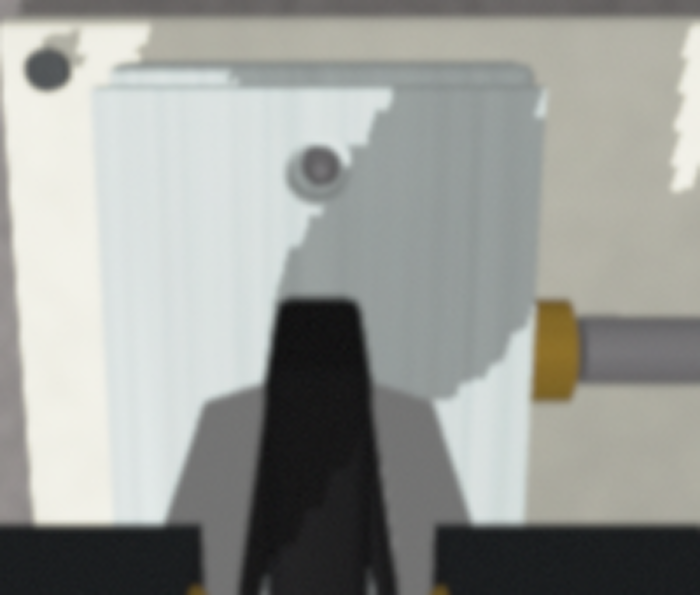

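The pin shows inside the hole, with the hole at (318,174) and the pin at (320,166). Lateral alignment is good and the plate is about 0.7 mm too far in x. I'll nudge it back and lower it slowly while watching the force.

Emit:
move_arm(deltas=[0, 0, 0, -0.07, 0, 0.3, 1, 0, 0, 0, -0.07, 0, 0.7, 1, 0, 0, 0, -0.07, 0, 1.1, 1, 0, 0, 0, -0.07, 0, 1.4, 1, 0, 0, 0, -0.07, 0, 1.7, 1, 0, 0, 0, -0.07, 0, 2, 1, 0, 0, 0, -0.07, 0, 2, 1])

```text
time: 10.35
tool_pos: [0.479, 0.1315, 0.0588]
ee_rot: [-3.142, 0.001, 0.267]
wrist_force: [-0.4, 0.3, -2.3]
width: 0.0158
finger_force: 30.0
```

Emit:
move_arm(deltas=[0, 0, 0, 0, 0, 0.2, 1, 0, 0, 0, 0, 0, 0.4, 1, 0, 0, 0, 0, 0, 0.6, 1, 0, 0, 0, 0, 0, 0.8, 1, 0, 0, 0, 0, 0, 0.8, 1])

```text
time: 10.85
tool_pos: [0.4795, 0.1316, 0.0514]
ee_rot: [3.141, -0.0, 0.267]
wrist_force: [0.6, 0.1, -2.2]
width: 0.0161
finger_force: 30.0
```

Emit:
move_arm(deltas=[0, 0, 0, 0, 0, 0.07, 1, 0, 0, 0, 0, 0, 0.14, 1, 0, 0, 0, 0, 0, 0.2, 1, 0, 0, 0, 0, 0, 0.2, 1])

```text
time: 11.25
tool_pos: [0.4795, 0.1316, 0.0514]
ee_rot: [3.141, -0.001, 0.267]
wrist_force: [-4.0, -1.7, 7.5]
width: 0.0153
finger_force: 30.0
```

Contact force rises while z holds at 0.0514, so the underside is at 0.036, which is flush. Next I release, lift and check.

Emit:
move_arm(deltas=[0, 0, 0, 0, 0, 0, -1, 0, 0, 0, 0, 0, 0, -1, 0, 0, 0, 0, 0, 0, -1, 0, 0, 0, 0, 0, 0, -1, 0, 0, 0, 0, 0, 0, -1, 0, 0, 0, 0, 0, 0, -1])

```text
time: 11.85
tool_pos: [0.4794, 0.1316, 0.0493]
ee_rot: [3.141, 0.0, 0.267]
wrist_force: [0.1, 0.3, -0.5]
width: 0.0604
finger_force: 0.0
```

Emit:
move_arm(deltas=[0, 0, 0, 0, 0, -2, -1, 0, 0, 0, 0, 0, -5, -1, 0, 0, 0, 0, 0, -9, -1, 0, 0, 0, 0, 0, -11, -1, 0, 0, 0, 0, 0, -12, -1, 0, 0, 0, 0, 0, -12, -1, 0, 0, 0, 0, 0, -12, -1])

```text
time: 12.55
tool_pos: [0.4787, 0.1315, 0.168]
ee_rot: [-3.141, 0.002, 0.267]
wrist_force: [0.2, 0.0, -0.2]
width: 0.0943
finger_force: 0.0
```

```bash
python3 - <<'E'
from h import *
o=robot.get_obs();print(o["time"],o["tool_pos"],o["ee_rot"])
s=cam("wrist");im=s["image"];cv2.imwrite("pics/w6.png",im[:,:,::-1]);c=cloud(s);h=c[...,2]
near=np.hypot(c[...,0]-.4815,c[...,1]-.131)<.08
def rect(m,z):
    m=cv2.morphologyEx(m.astype(np.uint8),cv2.MORPH_OPEN,np.ones((2,2)))
    k,l,st,ce=cv2.connectedComponentsWithStats(m);i=1+np.argmax(st[1:,4]);vs,us=np.where(l==i)
    d=(s["T"][:3,:3]@np.stack([(us-s["cx"])/s["f"],-(vs-s["cy"])/s["f"],-np.ones(len(us))])).T
    q=s["T"][:3,3]+d*((z-s["T"][2,3])/d[:,2])[:,None]
    print(st[i],np.median(h[l==i]),cv2.minAreaRect(q[:,:2].astype(np.float32)))
rect(near&(h>.0405)&(h<.05),.044)
rect(near&(h>.08)&(h<.096),.088)
hd=(h>.136)&(h<.15)&(im.max(2)<70)&(c[...,1]<0)&(c[...,0]>.4);p=c[hd];print("handle top",len(p),np.median(p,0),(p.max(0)+p.min(0))/2)
E
```

```text
12.55 [0.478743   0.13147726 0.16802002] [-3.14140488e+00  2.31122054e-03  2.66775882e-01]
[ 282  138   81  113 7611] 0.04453505912038985 ((0.4800522029399872, 0.13048379123210907), (0.11959133297204971, 0.08019091188907623), 15.371004104614258)
[313 181  18  50 883] 0.08820952202658955 ((0.4815940260887146, 0.131180077791214), (0.04551786184310913, 0.015556879341602325), 15.303621292114258)
handle top 448 [ 0.51114905 -0.08343946  0.14372443] [ 0.51108262 -0.08638669  0.14112884]
```

View pics/w6.png

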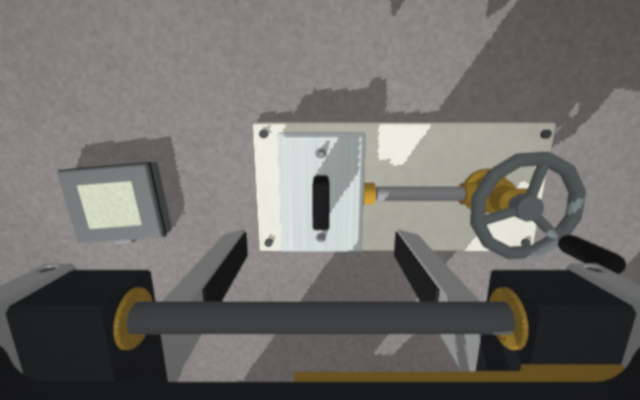

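The plate lies flush: its top is at 0.044, the grip top at 0.088, yaw 0.267, and both pins stand in the holes at (321,152) and (321,237). Next is the valve handle, at about (0.5085,-0.0867), with the axis at (0.5303,-0.0473).

```bash
python3 - <<'E'
from h import *
step([.4787,.1315,.168],.267,[.5085,-.0867,.103],.267)
E
```

```text
turn z 0.0 shift cm [-2.88 21.83  6.5 ]
```

Emit:
move_arm(deltas=[0, 0, 0, -0.7, 5, -0.5, -1, 0, 0, 0, -1.3, 10, -0.5, -1, 0, 0, 0, -2, 15, -0.5, -1, 0, 0, 0, -2.6, 19.5, -0.5, -1, 0, 0, 0, -2.9, 21.8, -0.5, -1, 0, 0, 0, -2.9, 21.8, -0.5, -1, 0, 0, 0, -2.9, 21.8, 0, -1])

```text
time: 13.3
tool_pos: [0.5086, -0.0861, 0.1684]
ee_rot: [-3.14, 0.001, 0.266]
wrist_force: [0.4, 0.1, 0.2]
width: 0.0939
finger_force: 0.0
```

```bash
python3 - <<'E'
from h import *
o=robot.get_obs();print(o["time"],o["tool_pos"],o["ee_rot"])
s=cam("wrist");im=s["image"];cv2.imwrite("pics/w7.png",im[:,:,::-1]);c=cloud(s);h=c[...,2]
m=(h>.137)&(h<.15)&(im.max(2)<70)&(np.hypot(c[...,0]-.5085,c[...,1]+.0867)<.04)
p=c[m];print(len(p),np.median(p,0),cv2.minEnclosingCircle(p[:,:2].astype(np.float32)))
E
```

```text
13.3 [ 0.50858835 -0.08613896  0.16839402] [-3.14007205e+00  1.06944888e-03  2.65835217e-01]
403 [ 0.5117134  -0.08709747  0.14404405] ((0.5108548998832703, -0.08730713278055191), 0.008257950656116009)
```

View pics/w7.png

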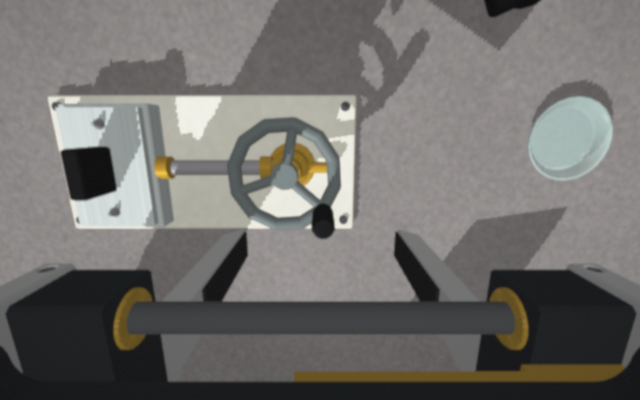

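The handle top is at (322,212) in the image and measures (0.5112,-0.0873), 44 mm from the axis as expected. The valve angle is about 4.0 rad.

Emit:
move_arm(deltas=[0, 0, 0, 0.2, 0.18, 2, -1, 0, 0, 0, 0.2, 0.18, 4, -1, 0, 0, 0, 0.2, 0.18, 6, -1, 0, 0, 0, 0.2, 0.18, 6.4, -1, 0, 0, 0, 0.2, 0.18, 6.4, 1, 0, 0, 0, 0.2, 0.18, 6.4, 1, 0, 0, 0, 0.2, 0.18, 6.4, 1, 0, 0, 0, 0.2, 0.18, 6.4, 1])

```text
time: 14.15
tool_pos: [0.512, -0.0876, 0.1067]
ee_rot: [3.14, -0.002, 0.267]
wrist_force: [1.1, 0.1, -0.2]
width: 0.0654
finger_force: 0.0
```

Emit:
move_arm(deltas=[0, 0, 0, 0, 0, 0, 1, 0, 0, 0, 0, 0, 0, 1, 0, 0, 0, 0, 0, 0, 1, 0, 0, 0, 0, 0, 0, 1, 0, 0, 0, 0, 0, 0, 1, 0, 0, 0, 0, 0, 0, 1, 0, 0, 0, 0, 0, 0, 1, 0, 0, 0, 0, 0, 0, 1])

```text
time: 14.95
tool_pos: [0.5113, -0.0874, 0.1054]
ee_rot: [-3.141, -0.0, 0.267]
wrist_force: [0.0, 0.7, 0.4]
width: 0.0173
finger_force: 30.0
```

Gripped: opening 17.3 mm at 30 N, with the valve angle now about 4.0 rad. Next I compute the clockwise circle rows.

```bash
cat > circ.py <<'E'
import numpy as np,sys
def rows(a0,a1,n,hold=0,r=4.5,c=0):
    L=list(a0+(a1-a0)*np.arange(1,n+1)/n)+[a1]*hold
    print(f"{a0:.3f}->{a1:.3f}",", ".join(f"0, 0, 0, {round(r*(np.cos(a)-np.cos(a0)),2)+0:g}, {round(-r*(np.sin(a)-np.sin(a0)),2)+0:g}, 0, 1" for a in L))
E
python3 - <<'E'
from circ import *
rows(4.0,2.0,8);rows(2.0,0.3,8);rows(.3,-.05,4,2)
E
```

```text
4.000->2.000 0, 0, 0, -0.75, -0.83, 0, 1, 0, 0, 0, -1.27, -1.83, 0, 1, 0, 0, 0, -1.53, -2.92, 0, 1, 0, 0, 0, -1.51, -4.04, 0, 1, 0, 0, 0, -1.22, -5.12, 0, 1, 0, 0, 0, -0.66, -6.1, 0, 1, 0, 0, 0, 0.11, -6.91, 0, 1, 0, 0, 0, 1.07, -7.5, 0, 1
2.000->0.300 0, 0, 0, 0.91, -0.3, 0, 1, 0, 0, 0, 1.85, -0.41, 0, 1, 0, 0, 0, 2.8, -0.31, 0, 1, 0, 0, 0, 3.71, -0.02, 0, 1, 0, 0, 0, 4.54, 0.46, 0, 1, 0, 0, 0, 5.24, 1.11, 0, 1, 0, 0, 0, 5.79, 1.89, 0, 1, 0, 0, 0, 6.17, 2.76, 0, 1
0.300->-0.050 0, 0, 0, 0.1, 0.38, 0, 1, 0, 0, 0, 0.17, 0.77, 0, 1, 0, 0, 0, 0.2, 1.16, 0, 1, 0, 0, 0, 0.2, 1.55, 0, 1, 0, 0, 0, 0.2, 1.55, 0, 1, 0, 0, 0, 0.2, 1.55, 0, 1
```

Emit:
move_arm(deltas=[0, 0, 0, -0.75, -0.83, 0, 1, 0, 0, 0, -1.27, -1.83, 0, 1, 0, 0, 0, -1.53, -2.92, 0, 1, 0, 0, 0, -1.51, -4.04, 0, 1, 0, 0, 0, -1.22, -5.12, 0, 1, 0, 0, 0, -0.66, -6.1, 0, 1, 0, 0, 0, 0.11, -6.91, 0, 1, 0, 0, 0, 1.07, -7.5, 0, 1])

```text
time: 15.75
tool_pos: [0.5012, -0.0131, 0.1054]
ee_rot: [3.138, 0.002, 0.267]
wrist_force: [1.9, -6.9, -2.6]
width: 0.0175
finger_force: 30.0
```

Emit:
move_arm(deltas=[0, 0, 0, 0, 0, 0, 1, 0, 0, 0, 0, 0, 0, 1])

```text
time: 15.95
tool_pos: [0.5022, -0.0123, 0.1054]
ee_rot: [3.139, -0.001, 0.268]
wrist_force: [4.4, -2.6, -3.3]
width: 0.0172
finger_force: 30.0
```

Emit:
move_arm(deltas=[0, 0, 0, 0.91, -0.3, 0, 1, 0, 0, 0, 1.85, -0.41, 0, 1, 0, 0, 0, 2.8, -0.31, 0, 1, 0, 0, 0, 3.71, -0.02, 0, 1, 0, 0, 0, 4.54, 0.46, 0, 1, 0, 0, 0, 5.24, 1.11, 0, 1, 0, 0, 0, 5.79, 1.89, 0, 1, 0, 0, 0, 6.17, 2.76, 0, 1])

```text
time: 16.75
tool_pos: [0.5688, -0.0223, 0.1054]
ee_rot: [-3.14, 0.001, 0.267]
wrist_force: [-5.7, 0.6, 3.3]
width: 0.0175
finger_force: 30.0
```

Emit:
move_arm(deltas=[0, 0, 0, 0.1, 0.38, 0, 1, 0, 0, 0, 0.17, 0.77, 0, 1, 0, 0, 0, 0.2, 1.16, 0, 1, 0, 0, 0, 0.2, 1.55, 0, 1, 0, 0, 0, 0.2, 1.55, 0, 1, 0, 0, 0, 0.2, 1.55, 0, 1])

```text
time: 17.35
tool_pos: [0.5745, -0.0351, 0.1054]
ee_rot: [-3.138, -0.001, 0.268]
wrist_force: [-3.4, 4.8, 2.1]
width: 0.0174
finger_force: 30.0
```

Emit:
move_arm(deltas=[0, 0, 0, 0, 0.15, 0, 1, 0, 0, 0, 0, 0.3, 0, 1, 0, 0, 0, 0, 0.3, 0, 1, 0, 0, 0, 0, 0.3, 0, 1])

```text
time: 17.75
tool_pos: [0.5745, -0.0352, 0.1054]
ee_rot: [-3.132, -0.0, 0.269]
wrist_force: [-4.6, 10.8, 4.2]
width: 0.0175
finger_force: 30.0
```

The handle no longer moves under extra push, and the measured angle is about 0.00, so the valve is on its stop. Now I back off two turns, three calls per turn.

```bash
python3 - <<'E'
from circ import *
t=2*np.pi/3
for i in range(3):rows(i*t,i*t+t,8)
E
```

```text
0.000->2.094 0, 0, 0, -0.15, -1.16, 0, 1, 0, 0, 0, -0.6, -2.25, 0, 1, 0, 0, 0, -1.32, -3.18, 0, 1, 0, 0, 0, -2.25, -3.9, 0, 1, 0, 0, 0, -3.34, -4.35, 0, 1, 0, 0, 0, -4.5, -4.5, 0, 1, 0, 0, 0, -5.66, -4.35, 0, 1, 0, 0, 0, -6.75, -3.9, 0, 1
2.094->4.189 0, 0, 0, -0.93, 0.72, 0, 1, 0, 0, 0, -1.65, 1.65, 0, 1, 0, 0, 0, -2.1, 2.73, 0, 1, 0, 0, 0, -2.25, 3.9, 0, 1, 0, 0, 0, -2.1, 5.06, 0, 1, 0, 0, 0, -1.65, 6.15, 0, 1, 0, 0, 0, -0.93, 7.08, 0, 1, 0, 0, 0, 0, 7.79, 0, 1
4.189->6.283 0, 0, 0, 1.09, 0.45, 0, 1, 0, 0, 0, 2.25, 0.6, 0, 1, 0, 0, 0, 3.41, 0.45, 0, 1, 0, 0, 0, 4.5, 0, 0, 1, 0, 0, 0, 5.43, -0.72, 0, 1, 0, 0, 0, 6.15, -1.65, 0, 1, 0, 0, 0, 6.6, -2.73, 0, 1, 0, 0, 0, 6.75, -3.9, 0, 1
```

Emit:
move_arm(deltas=[0, 0, 0, 0, -0.25, 0, 1, 0, 0, 0, 0, -0.52, 0, 1])

```text
time: 17.95
tool_pos: [0.5744, -0.035, 0.1055]
ee_rot: [3.14, -0.001, 0.267]
wrist_force: [-0.9, -2.1, 0.4]
width: 0.0175
finger_force: 30.0
```

Emit:
move_arm(deltas=[0, 0, 0, -0.15, -1.16, 0, 1, 0, 0, 0, -0.6, -2.25, 0, 1, 0, 0, 0, -1.32, -3.18, 0, 1, 0, 0, 0, -2.25, -3.9, 0, 1, 0, 0, 0, -3.34, -4.35, 0, 1, 0, 0, 0, -4.5, -4.5, 0, 1, 0, 0, 0, -5.66, -4.35, 0, 1, 0, 0, 0, -6.75, -3.9, 0, 1])

```text
time: 18.75
tool_pos: [0.4989, -0.0152, 0.1055]
ee_rot: [3.141, -0.004, 0.267]
wrist_force: [8.2, -4.0, -5.3]
width: 0.0175
finger_force: 30.0
```

Emit:
move_arm(deltas=[0, 0, 0, -0.93, 0.72, 0, 1, 0, 0, 0, -1.65, 1.65, 0, 1, 0, 0, 0, -2.1, 2.73, 0, 1, 0, 0, 0, -2.25, 3.9, 0, 1, 0, 0, 0, -2.1, 5.06, 0, 1, 0, 0, 0, -1.65, 6.15, 0, 1, 0, 0, 0, -0.93, 7.08, 0, 1, 0, 0, 0, 0, 7.8, 0, 1])

```text
time: 19.55
tool_pos: [0.5192, -0.0905, 0.1054]
ee_rot: [-3.14, 0.002, 0.266]
wrist_force: [-1.6, 6.5, 1.7]
width: 0.0172
finger_force: 30.0
```

Emit:
move_arm(deltas=[0, 0, 0, 1.09, 0.45, 0, 1, 0, 0, 0, 2.25, 0.6, 0, 1, 0, 0, 0, 3.41, 0.45, 0, 1, 0, 0, 0, 4.5, 0, 0, 1, 0, 0, 0, 5.43, -0.72, 0, 1, 0, 0, 0, 6.15, -1.65, 0, 1, 0, 0, 0, 6.6, -2.73, 0, 1, 0, 0, 0, 6.75, -3.9, 0, 1])

```text
time: 20.35
tool_pos: [0.5746, -0.0355, 0.1054]
ee_rot: [3.139, 0.0, 0.266]
wrist_force: [-4.0, -3.8, 1.9]
width: 0.0172
finger_force: 30.0
```

One turn is done, and the handle is back at the closed position. Repeating for the second turn.

Emit:
move_arm(deltas=[0, 0, 0, -0.15, -1.16, 0, 1, 0, 0, 0, -0.6, -2.25, 0, 1, 0, 0, 0, -1.32, -3.18, 0, 1, 0, 0, 0, -2.25, -3.9, 0, 1, 0, 0, 0, -3.34, -4.35, 0, 1, 0, 0, 0, -4.5, -4.5, 0, 1, 0, 0, 0, -5.66, -4.35, 0, 1, 0, 0, 0, -6.75, -3.9, 0, 1])

```text
time: 21.15
tool_pos: [0.4996, -0.0146, 0.1055]
ee_rot: [3.141, -0.005, 0.267]
wrist_force: [7.7, -4.1, -5.1]
width: 0.0173
finger_force: 30.0
```

Emit:
move_arm(deltas=[0, 0, 0, -0.93, 0.72, 0, 1, 0, 0, 0, -1.65, 1.65, 0, 1, 0, 0, 0, -2.1, 2.73, 0, 1, 0, 0, 0, -2.25, 3.9, 0, 1, 0, 0, 0, -2.1, 5.06, 0, 1, 0, 0, 0, -1.65, 6.15, 0, 1, 0, 0, 0, -0.93, 7.08, 0, 1, 0, 0, 0, 0, 7.8, 0, 1])

```text
time: 21.95
tool_pos: [0.5194, -0.0905, 0.1054]
ee_rot: [-3.14, 0.002, 0.266]
wrist_force: [-1.6, 6.3, 0.8]
width: 0.0175
finger_force: 30.0
```

Emit:
move_arm(deltas=[0, 0, 0, 1.09, 0.45, 0, 1, 0, 0, 0, 2.25, 0.6, 0, 1, 0, 0, 0, 3.41, 0.45, 0, 1, 0, 0, 0, 4.5, 0, 0, 1, 0, 0, 0, 5.43, -0.72, 0, 1, 0, 0, 0, 6.15, -1.65, 0, 1, 0, 0, 0, 6.6, -2.73, 0, 1, 0, 0, 0, 6.75, -3.9, 0, 1])

```text
time: 22.75
tool_pos: [0.5746, -0.0355, 0.1054]
ee_rot: [3.139, 0.0, 0.266]
wrist_force: [-4.2, -4.1, 0.7]
width: 0.0172
finger_force: 30.0
```

Emit:
move_arm(deltas=[0, 0, 0, 0, 0, 0, 1, 0, 0, 0, 0, 0, 0, 1, 0, 0, 0, 0, 0, 0, 1, 0, 0, 0, 0, 0, 0, 1])

```text
time: 23.15
tool_pos: [0.5743, -0.0348, 0.1055]
ee_rot: [-3.141, -0.001, 0.267]
wrist_force: [-2.1, 1.2, 1.1]
width: 0.0174
finger_force: 30.0
```

```bash
python3 - <<'E'
from h import *
o=robot.get_obs();d=o["tool_pos"][:2]-[.5303,-.0473];print(o["time"],o["tool_pos"],"angle",np.arctan2(d[1],d[0])-.267,np.linalg.norm(d),o["finger_force"],o["qvel"].round(3))
s=cam("scene");cv2.imwrite("pics/end.png",s["image"][100:380,180:520][:,:,::-1])
E
```

```text
23.15 [ 0.57434126 -0.03476359  0.1054632 ] angle 0.010316735986526493 0.04579076658848531 30.00000979634933 [-0.004 -0.    -0.002 -0.002  0.     0.   ]
```

View pics/end.png

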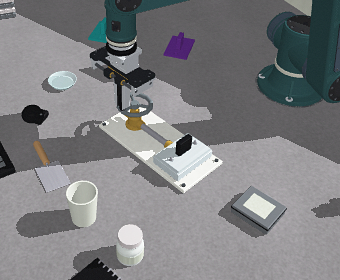

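The scene shows the plate seated at (185,155), the gripper on the crank at (125,95), and the bystanders where they were. The wheel is back at the closed-stop position, two turns open and at rest.

```bash
python3 -c "
from bench import robot
print(robot.close_job())"
```

```text
the job is handed in; nothing more can be done
None
```

The job is handed in: the plate is flush over both pins, the valve was closed to its stop and backed off two turns (measured within about 0.01 rad), and the gripper is still holding the crank handle at 30 N; no verdict was returned.

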